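# Click the drying nozzle round to the red specimen

### The job

The air nozzle of the specimen drying stand is parked at the empty right-hand end of its fan of pockets. By its yellow thumb post, click the lever round to the left one notch at a time, pausing about half a second at rest in every notch on the way, until the nozzle stands over the red specimen; then let go. Leave all four specimens lying in their pockets.

Things in the scene. Friction and masses are not known exactly. Their poses are not given: they have to be found in the camera images.
- stand: Grey drying stand fixed to the bench: hub 76 mm across, five arms. Origin: on the lever's pivot axis at bench height; x along the middle arm (roughly away from the robot), y left, z up. Lever places from right to left: -48 (parking, no pocket), -24, 0, 24, 48 degrees from x. Four white pockets, 41 mm across, rim 13 mm and floor 5 mm above the bench, centred 112 mm from the pivot.
- thumb_lever (a joint): Dark steel indexed lever on the hub, turning about the pivot; carries nozzle and thumb post. Radians, 0 parked, growing to the left (anticlockwise from above). It clicks every 0.419 rad: 0.419, 0.838, 1.257, 1.676 are first to fourth pocket from the right. Stops 0.05 rad beyond both ends. About 6 N at the post takes it over the crest half-way between notches; it then draws itself home.
- thumb_post (a point): Centre of the yellow upright round thumb post on the lever: 16 mm in diameter, from 52 to 98 mm above the bench, 66 mm from the pivot on the lever's centre line. This point is 75 mm above the bench, 23 mm below the post's top. The lever's arm under it has its top at 49 mm.
- nozzle (a point): Outlet of the thin brass air nozzle (6 mm tube, top at 47 mm) that runs out from under the post and bends down: on the lever's centre line, 112 mm from the pivot, 34 mm above the bench, over a pocket's centre when the lever is in its notch.
- red_specimen: Dark red round specimen mount, 30 mm across, 16 mm high, lying loose in the third or the fourth pocket counted from the right. Origin: centre of its underside.
- green_specimen: Dark green round specimen mount, 30 mm across, 19 mm high, loose in the first or second pocket. Origin: centre of its underside.
- black_specimen_a: Black round specimen mount, 30 mm across, 18 mm high, loose in the first or second pocket. Origin: centre of its underside.
- black_specimen_b: Black round specimen mount, 30 mm across, 17 mm high, loose in the third or fourth pocket, whichever the red one has not. Origin: centre of its underside.
There are look-alikes about, which are no part of the job. Leave any orange look-alike of the red_specimen alone.

How it is judged:
By the outcome, as a careful person would: the job done as asked, in the order asked, and still so for the second after the job is handed in, with the robot touching nothing.
It also fails if it takes over 38 s, if anything falls off the work surface, if the arm or the gripper's body presses on something with over 40 N, if the wrist force passes 120 N, or if a joint passes its speed limit or range.

### The arm

A 6-joint arm with a two-finger parallel gripper is mounted at the origin on a cart in front of the work surface, level with it; the furniture and walls round the work are solid. World frame = base frame: x ahead of the robot, y to its left, z up, the work surface at z = 0. Lengths are in m, angles in degrees, forces in N, time in s.
With the tool pointing down it reaches from about 0.35 to 0.975 m from the base axis. Payload 7.1 kg.
Tool frame: the origin (TCP) lies on the centre line of the jaws, within the pads' length; the fingertips stand 22 mm ahead of it and the grasp point (between the pads) lies 3 mm ahead of it; z points along the fingers, y is the direction in which the jaws open and shut (so a half turn about z gives the same grasp; the last joint's range is limited). The gripper opens to 88 mm and grips with 3 to 60 N. Pads are 20 mm wide; open, the fingers measure 115 mm over their backs; the gripper's body (75 mm by 178 mm) begins 61 mm behind the grasp point.
Start: joints at [-73.854, 24.242, 93.386, -0, 62.372, -1.089], TCP at [0.185, -0.597, 0.245] pointing down, gripper open.
Joint ranges: [-172.04, 172.04], [-51.8, 120.97], [4.93, 147.93], [-75.15, 255.16], [6.16, 154.13], [-145.62, 145.62]. Speed limits (degrees/s): [136.94, 136.94, 172.46, 180, 180, 180].

### API

Orientations are given as [roll, pitch, yaw] about the fixed x, y, z axes, in that order (R = Rz(yaw) Ry(pitch) Rx(roll)).
In Python, from cell import * gives the robot as it stands.
- The arm moves only by the tool drive_tool, never from a script. Its arguments are lists of equal length, an entry for each row: "slide": the shift along the world's x, y, z in mm, a list of three; "roll": the turn about the world's z in rad. A call has exactly 5 rows; each row shifts and turns the commanded pose from where the row before left it; what a row does not reach is not made up. A row lasts 1/8 s, in which the tool goes at most 62.5 mm and 10.7 degrees, less where a joint would pass 70% of its speed; a pose out of reach is approached as far as the arm can. A call with a gripper value outside its range is refused whole. "claw" is the gripper command: -1 is fully open, 1 is shut, values between are in proportion, set as the call begins (left out, the last holds). The fingers move at their own pace and stop on an object; "squeeze" is the grip in N (left out, the last holds). Time passes only in rows, so rows that do not move let the fingers close, or fill a call up. It gives the time, the measured TCP pose, the force and the opening at its end, in the units of the state.
- state(): the state, without advancing time (a new reading comes with each control period).
- snapshot(name): name is "scene" or "top" or "wrist"; returns (picture, depth): 400x640x3 uint8, blue, green, red; 400x640 float32, m along the optical axis (not along the pixel's ray), 0 where there is no reading.
- camera_info(name): a dict with "fovy" (degrees; the focal length in pixels is half the picture's height over the tangent of half this angle, whatever the lens; pixels are square), "cx", "cy" (the principal point, pixels), "dist" ([k1, k2, p1, p2, k3] as OpenCV has them; the pictures are not rectified), "extrinsics" (4x4, takes a point from world to camera coordinates). Camera axes: x right, y down, z forward; pixel columns grow to the right and rows downward; lengths in m; the calibration is good to about 2 mm. A picture is of the moment at which its call begins: read the wrist's pose just before it. camera_info takes no time and is no camera call; for the wrist camera it gives the pose at the moment of the call.
- hand_in(): hands the job in, once; it reports no verdict.
The state is a dict: "t": time; "q": joint angles; "qd": joint speeds; "joint_efforts": joint torques, N m; "tool_pos": TCP position; "orientation": TCP orientation; "wrist_force": force on the tool from outside, world axes, zero at the start; "torque": the same for the moment, N m; "gripper_width": finger opening in m.
Only numpy, scipy, OpenCV 4.12 (cv2) and the standard library are available. Lean on these libraries where they do the work, as an engineer would, in place of code of your own. Each camera call takes 0.05 s, during which the arm holds its last target. There are 200 camera calls.

## Working session

There is one attempt and no reset: what is moved stays moved. The work goes in short steps, Python scripts to look and compute and a tool call to move; the robot and the scene stay as the last step left them, time stands still between calls to the robot, and variables do not carry over. Pictures are saved under pics/ and viewed, about 8 in all and at most 12, crops included, and the job is handed in when it is done.

Besides the shell and the picture viewer there is one more tool, called after "Call:" by a JSON object that holds its "op" and its "data", one argument or row to a line. drive_tool: Moves the arm, as the interface text tells. Its arguments: {"type":"object","properties":{"slide":{"type":"array","items":{"type":"array","items":{"type":"number"}}},"roll":{"type":"array","items":{"type":"number"}},"claw":{"type":"number"},"squeeze":{"type":"number"}},"required":["slide","roll"]}

```bash
ls; mkdir -p pics; python3 - <<'E'
from cell import *
import cv2,numpy as np
for n in("scene","top"):
    p,d=snapshot(n);cv2.imwrite(f"pics/{n}0.png",p);np.save(f"pics/{n}0.npy",d)
    c=camera_info(n);print(n,c)
s=state();print(s)
E
```

```text
pics
scene {'fovy': 43.10008343909184, 'cx': 310.958220102749, 'cy': 202.65550731661864, 'dist': array([-0.13870047,  0.        ,  0.        ,  0.        ,  0.        ]), 'extrinsics': array([[-0.82929025, -0.55872606, -0.0101426 ,  0.45355184],
       [-0.28730201,  0.44185571, -0.84983592,  0.19356153],
       [ 0.47930703, -0.70184666, -0.52694975,  0.64785183],
       [ 0.        ,  0.        ,  0.        ,  1.        ]])}
top {'fovy': 45.334336622766436, 'cx': 321.59129440356327, 'cy': 203.85466462013116, 'dist': array([-0.09375791,  0.        ,  0.        ,  0.        ,  0.        ]), 'extrinsics': array([[-0.00535844, -0.99954449, -0.02970019,  0.03558067],
       [-0.98392361,  0.01057196, -0.17827663,  0.54556033],
       [ 0.17850941,  0.02826744, -0.98353207,  0.84279666],
       [ 0.        ,  0.        ,  0.        ,  1.        ]])}
{'t': 0.1, 'q': array([-7.38575138e+01,  2.42803834e+01,  9.34270553e+01,  2.13716462e-03,
        6.23707609e+01, -1.08725701e+00]), 'qd': array([-0.02547209, -0.07426761, -0.08544229,  0.01279057,  0.14891304,
       -0.08478084]), 'joint_efforts': array([-4.10071925e-04, -5.45613563e+01, -2.74324590e+01,  6.45046681e-02,
        1.88161799e-02, -4.94146991e-05]), 'tool_pos': array([ 0.1850454 , -0.59648937,  0.24397579]), 'orientation': array([-1.79921850e+02, -3.37560584e-03,  1.72287485e+01]), 'wrist_force': array([ 0.78586323,  0.13803127, -0.7292929 ]), 'torque': array([0.08556926, 0.00731653, 0.01398604]), 'gripper_width': 0.08756353609884569}
```

View pics/top0.png

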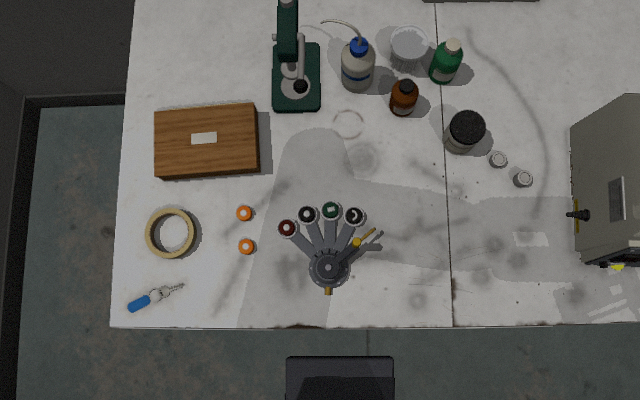

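View pics/scene0.png

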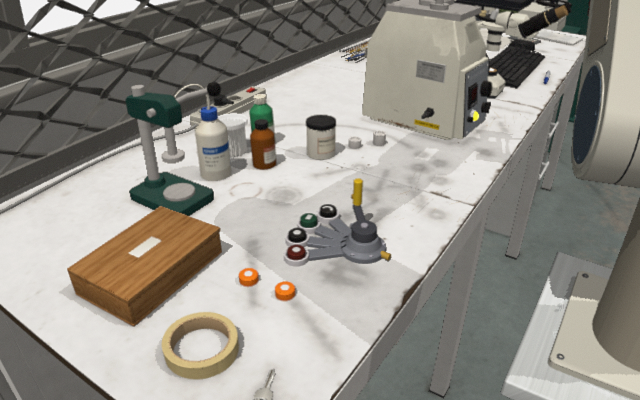

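The top picture shows the red specimen in the leftmost (fourth) pocket at about (288,228). The pivot is at about (328,267), the post at about (357,242), and the orange look-alikes are off to the left. That makes four clicks. Next I'll measure the positions.

```bash
cat > h.py <<'E'
from cell import *
import cv2,numpy as np
from scipy.optimize import least_squares
def K(c):
    f=200/np.tan(np.radians(c["fovy"]/2));return np.array([[f,0,c["cx"]],[0,f,c["cy"]],[0,0,1.]])
def proj(P,n,c=None):
    c=c or camera_info(n);E=c["extrinsics"]
    return cv2.projectPoints(np.asarray(P,float).reshape(-1,3),cv2.Rodrigues(E[:3,:3])[0],E[:3,3],K(c),c["dist"])[0][:,0]
def onz(uv,z,n):
    c=camera_info(n);E=c["extrinsics"];u=cv2.undistortPoints(np.array([[uv]],float),K(c),c["dist"])[0,0]
    R,t=E[:3,:3],E[:3,3];o=-R.T@t;r=R.T@np.array([*u,1]);return o+r*(z-o[2])/r[2]
def stand(x,y,a,r,th,z):
    th=np.radians(th)+a;return np.c_[x+r*np.cos(th),y+r*np.sin(th),np.full(np.shape(th),z)]
E
python3 - <<'E'
from h import *
for n in("top","scene"):
    im=cv2.imread(f"pics/{n}0.png")
    hsv=cv2.cvtColor(im,cv2.COLOR_BGR2HSV)
    m=cv2.inRange(hsv,(20,130,90),(32,255,255))
    k,l,st,ce=cv2.connectedComponentsWithStats(m)
    print(n,[(st[i].tolist(),ce[i].round(1).tolist()) for i in range(1,k) if st[i,4]>12])
px=np.array([(288,228),(308,214),(331,210),(354,215)],float)
P=np.array([onz(p,.013,"top") for p in px]);print(P.round(4))
th=np.array([48,24,0,-24])
f=lambda v:(stand(*v,.112,th,.013)-P)[:,:2].ravel()
s=least_squares(f,[P[:,0].mean()-.1,P[:,1].mean(),0]);print(s.x,np.degrees(s.x[2]),f(s.x).round(4))
print("post",onz((357,242),.098,"top"),stand(*s.x,.066,[-48],.098))
# overlay
for n,b in(("top",(260,180,400,310)),("scene",(260,160,420,290))):
    im=cv2.imread(f"pics/{n}0.png");x0,y0,x1,y1=b;S=5
    c=cv2.resize(im[y0:y1,x0:x1],None,fx=S,fy=S,interpolation=cv2.INTER_CUBIC)
    ring=lambda ctr,r:[ctr+[r*np.cos(t),r*np.sin(t),0] for t in np.linspace(0,6.283,40)]
    for ctr,r in [(q,.0205) for q in stand(*s.x,.112,th,.013)]+[(stand(*s.x,.066,[-48],.098)[0],.008)]:
        q=((proj(ring(ctr,r),n)-[x0,y0]+.5)*S).astype(np.int32);cv2.polylines(c,[q],True,(255,0,255),1)
    cv2.imwrite(f"pics/{n}1.png",c)
E
```

```text
top [([353, 228, 21, 18, 83], [360.4, 238.4]), ([611, 265, 13, 5, 52], [617.2, 266.7]), ([325, 287, 5, 8, 36], [327.0, 290.4])]
scene [([473, 111, 6, 10, 42], [475.2, 116.0]), ([415, 120, 24, 10, 119], [426.6, 124.3]), ([352, 179, 11, 27, 212], [357.2, 191.7]), ([381, 251, 9, 9, 55], [384.7, 254.8])]
[[ 0.5058  0.0973  0.013 ]
 [ 0.5328  0.0587  0.013 ]
 [ 0.5402  0.0141  0.013 ]
 [ 0.5299 -0.0302  0.013 ]]
[ 0.42877669  0.01674591 -0.02631098] -1.5075080553827576 [ 0.0001  0.0007 -0.0005  0.0009  0.0006 -0.0003 -0.0001 -0.0013]
post [ 0.46917247 -0.03124302  0.098     ] [[ 0.47163369 -0.0334465   0.098     ]]
```

View pics/top1.png

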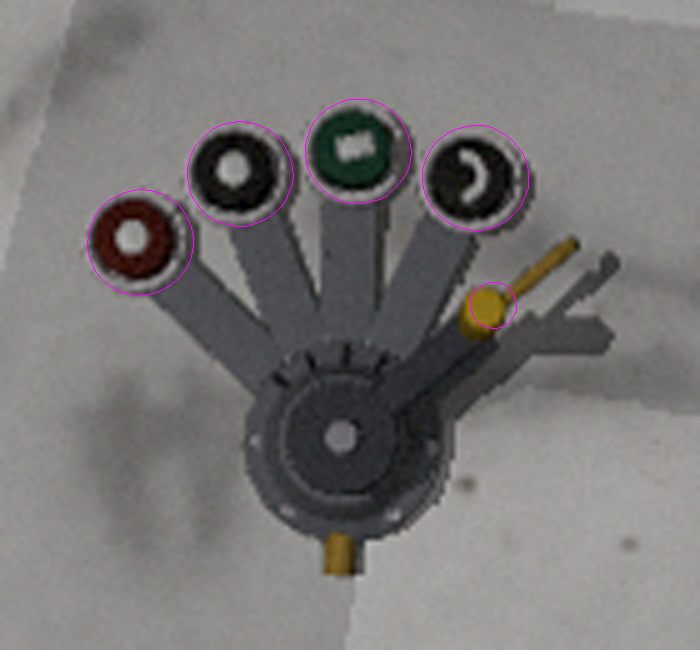

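View pics/scene1.png

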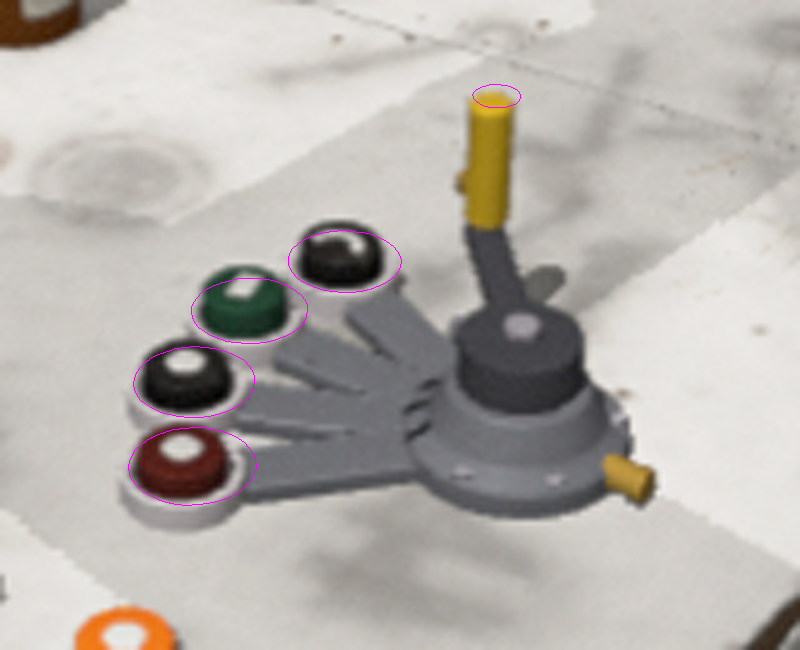

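```bash
python3 - <<'E'
from h import *
d=lambda u,v,b:np.array([u,v])/5+b-.5*0-[.5,.5]
T=np.array([260,180]);S=np.array([260,160])
post_t,post_s=d(485,307,T),d(491,102,S)
but_t,but_s=d(341,436,T),d(521,326,S)
pk=np.array([d(135,241,T),d(238,174,T),d(357,151,T),d(474,179,T)])
def tri(a,b):
    f=lambda P:np.r_[proj(P,"top")[0]-a,proj(P,"scene")[0]-b]
    r=least_squares(f,[.45,0,.08],x_scale=.01);return r.x.round(4),r.fun.round(2)
print("post top",tri(post_t,post_s),"button",tri(but_t,but_s))
def f(v):
    x,y,a,zb=v
    return np.r_[proj(stand(x,y,a,.066,[-48],.098),"top")[0]-post_t,proj(stand(x,y,a,.066,[-48],.098),"scene")[0]-post_s,
     proj([x,y,zb],"top")[0]-but_t,proj([x,y,zb],"scene")[0]-but_s,
     ((proj(stand(x,y,a,.112,np.array([48,24,0,-24]),.013),"top")-pk)).ravel()]
r=least_squares(f,[.428,.017,-.03,.06],x_scale=.01);print(r.x,np.degrees(r.x[2]),r.fun.round(1))
D=np.load("pics/top0.npy");print(D[241,356],D[267,328])
for k in range(5):
    th=-48+24*k;print(k,stand(*r.x[:3],.066,[th],.08)[0].round(4),"tangent yaw(jaw y along tangent):",round(th+np.degrees(r.x[2]),1))
E
```

```text
post top (array([ 0.4716, -0.0303,  0.0972]), array([-0.11, -0.23,  0.24,  0.03])) button (array([0.4296, 0.0209, 0.0516]), array([-0.11, -0.24,  0.23,  0.03]))
[ 0.42913092  0.02031609 -0.04522603  0.05151806] -2.5912609017723462 [ 0.2  0.   0.7 -0.4  0.2  0.   0.7  0.   0.1 -0.7 -0.4 -0.6 -0.5 -0.1
 -0.5  0. ]
0.8296449 0.8667819
0 [ 0.471  -0.0307  0.08  ] tangent yaw(jaw y along tangent): -50.6
1 [ 0.4881 -0.0092  0.08  ] tangent yaw(jaw y along tangent): -26.6
2 [0.4951 0.0173 0.08  ] tangent yaw(jaw y along tangent): -2.6
3 [0.4906 0.0444 0.08  ] tangent yaw(jaw y along tangent): 21.4
4 [0.4755 0.0673 0.08  ] tangent yaw(jaw y along tangent): 45.4
```

The joint fit agrees with both cameras: the post radius comes out at 66.2 mm and its top at 97 mm, both close to the stated sizes. The post is at (471, -31) mm. I'll approach with the jaw axis along the tangent at yaw 129.4°, which is the half-turn equivalent that leaves wrist range.

Call:
{"op": "drive_tool", "data": {
  "slide": [
    [15,55,0],
    [15,55,0],
    [15,55,0],
    [15,55,0],
    [15,55,0]
  ],
  "roll": [0.17,0.17,0.17,0.17,0.17]
}}

```text
t: 0.72
tool_pos: [0.2602, -0.3201, 0.2445]
orientation: [-180.0, -0.0, 66.2]
wrist_force: [1.6, -0.5, 0.6]
gripper_width: 0.0876
```

Call:
{"op": "drive_tool", "data": {
  "slide": [
    [40,50,0],
    [40,50,0],
    [40,50,0],
    [40,50,0],
    [30,40,0]
  ],
  "roll": [0.17,0.17,0.17,0.17,0.17]
}}

```text
t: 1.35
tool_pos: [0.4475, -0.0846, 0.2447]
orientation: [180.0, 0.0, 115.0]
wrist_force: [0.8, 0.6, -0.2]
gripper_width: 0.0878
```

Call:
{"op": "drive_tool", "data": {
  "slide": [
    [11,26,0],
    [10,25,0],
    [0,0,-50],
    [0,0,-45],
    [0,0,0]
  ],
  "roll": [0.13,0.128,0,0,0]
}}

```text
t: 1.98
tool_pos: [0.4648, -0.0353, 0.1472]
orientation: [-179.7, -0.3, 129.4]
wrist_force: [-0.2, -0.4, 0.8]
gripper_width: 0.0874
```

```bash
python3 - <<'E'
from h import *
s=state();print(s['tool_pos'],s['orientation'],s['q'],s['wrist_force'])
p,_=snapshot("wrist")
q=proj([[.471,-.0307,.098],[.471,-.0307,.052],[.4291,.0203,.0515]],"wrist");print(q)
for u in q: cv2.circle(p,tuple(int(v) for v in u),4,(255,0,255),1)
cv2.imwrite("pics/w2.png",p)
E
```

```text
[ 0.46482952 -0.03533844  0.14715604] [-179.70431218   -0.2964946   129.43273349] [-5.80953369e+00  2.00289905e+01  1.16796345e+02 -1.74445625e-03
  4.35933984e+01 -4.52417644e+01] [-0.182066   -0.40879373  0.81629641]
[[330.43645425 227.24556989]
 [328.85379718 206.29554698]
 [329.60234447 129.69080052]]
```

View pics/w2.png

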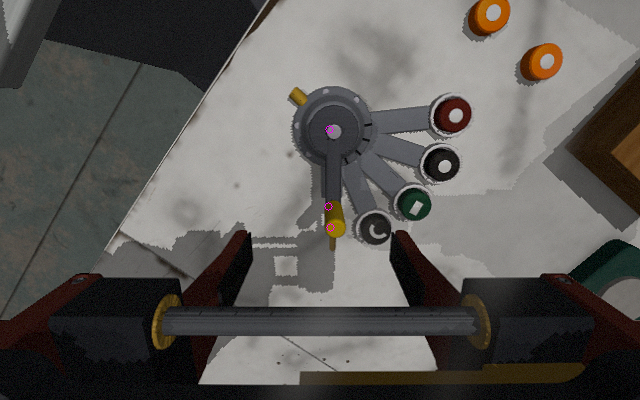

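The wrist view confirms the estimate. The post top is at (337,227) against a predicted (330,227), about 2 mm of difference, and it lies between the open jaws. I'll correct the position and descend.

Call:
{"op": "drive_tool", "data": {
  "slide": [
    [4,3,-25],
    [3,3,-25],
    [0,0,-17],
    [0,0,0],
    [0,0,0]
  ],
  "roll": [0,0,0,0,0]
}}

```text
t: 2.65
tool_pos: [0.4756, -0.0299, 0.0843]
orientation: [179.9, 0.1, 129.4]
wrist_force: [-0.4, -0.4, 0.7]
gripper_width: 0.0879
```

Call:
{"op": "drive_tool", "data": {
  "slide": [
    [0,0,-4],
    [0,0,0],
    [0,0,0],
    [0,0,0],
    [0,0,0]
  ],
  "roll": [0,0,0,0,0],
  "claw": 0.2,
  "squeeze": 10
}}

```text
t: 3.28
tool_pos: [0.4744, -0.0297, 0.0787]
orientation: [-180.0, -0.0, 129.4]
wrist_force: [0.3, 0.3, -0.4]
gripper_width: 0.0414
```

```bash
python3 - <<'E'
from h import *
s=state();print(s['tool_pos'],s['wrist_force'],s['gripper_width'])
p,D=snapshot("wrist");hsv=cv2.cvtColor(p,cv2.COLOR_BGR2HSV)
cv2.imwrite("pics/w3.png",p)
E
```

```text
[ 0.47437862 -0.02969709  0.07867781] [ 0.29736575  0.31049502 -0.42834331] 0.04143158244852514
```

View pics/w3.png

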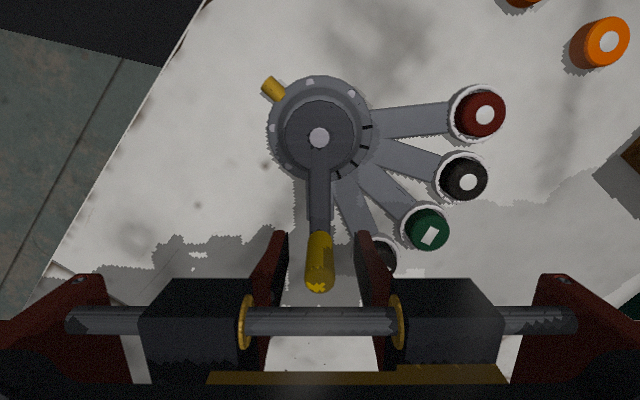

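The post sits between the jaws, with the lever at x≈319 px and the jaw centre at about 322 px. I'll close to a loose cage of about 22 mm, then make the first click.

Call:
{"op": "drive_tool", "data": {
  "slide": [
    [0,0,0],
    [0,0,0],
    [0,0,0],
    [0,0,0],
    [0,0,0]
  ],
  "roll": [0,0,0,0,0],
  "claw": 0.52
}}

```text
t: 3.95
tool_pos: [0.4744, -0.0297, 0.0787]
orientation: [-180.0, -0.0, 129.4]
wrist_force: [0.7, -0.7, -0.1]
gripper_width: 0.0208
```

Call:
{"op": "drive_tool", "data": {
  "slide": [
    [5,5,0],
    [4,5,0],
    [4,6,0],
    [3,6,0],
    [0,0,0]
  ],
  "roll": [0.105,0.105,0.105,0.104,0]
}}

```text
t: 4.58
tool_pos: [0.4906, -0.0075, 0.0787]
orientation: [180.0, 0.0, 153.4]
wrist_force: [-0.7, 0.5, 0.4]
gripper_width: 0.0214
```

Call:
{"op": "drive_tool", "data": {
  "slide": [
    [0,0,0],
    [0,0,0],
    [0,0,0],
    [0,0,0],
    [0,0,0]
  ],
  "roll": [0,0,0,0,0]
}}

```text
t: 5.2
tool_pos: [0.4904, -0.0078, 0.0787]
orientation: [180.0, 0.0, 153.4]
wrist_force: [-0.2, -0.0, 0.6]
gripper_width: 0.0209
```

```bash
python3 - <<'E'
from h import *
s=state();print(s['tool_pos'],s['orientation'],s['wrist_force'],s['gripper_width'])
p,_=snapshot("wrist");p2,_=snapshot("scene")
cv2.imwrite("pics/w4.png",np.vstack([p[60:330,120:560],cv2.resize(p2[150:285,240:460],None,fx=2,fy=2)]))
E
```

```text
[ 0.49038095 -0.0077642   0.07869602] [1.79999632e+02 3.07194892e-03 1.53411348e+02] [-0.19073483 -0.04912308  0.62508207] 0.020924108925509693
```

View pics/w4.png

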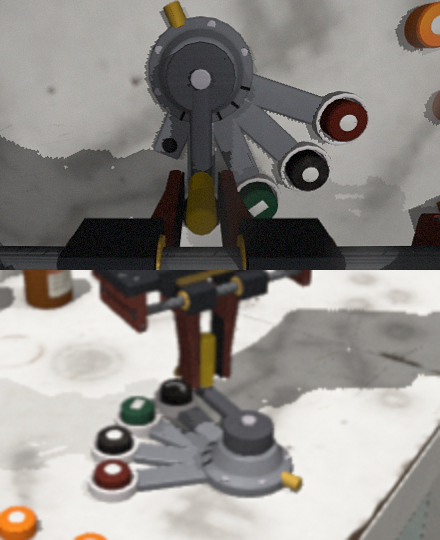

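The first click worked: the lever is over the first pocket, centred in the cage, with almost no force. Now the second.

Call:
{"op": "drive_tool", "data": {
  "slide": [
    [3,6,0],
    [2,6,0],
    [1,7,0],
    [0,7,0],
    [0,0,0]
  ],
  "roll": [0.105,0.105,0.105,0.104,0]
}}

```text
t: 5.92
tool_pos: [0.4964, 0.0185, 0.0787]
orientation: [-180.0, 0.0, 177.4]
wrist_force: [0.3, 0.0, 0.2]
gripper_width: 0.0213
```

Call:
{"op": "drive_tool", "data": {
  "slide": [
    [0,0,0],
    [0,0,0],
    [0,0,0],
    [0,0,0],
    [0,0,0]
  ],
  "roll": [0,0,0,0,0]
}}

```text
t: 6.55
tool_pos: [0.4964, 0.0183, 0.0787]
orientation: [180.0, 0.0, 177.4]
wrist_force: [-0.5, 0.4, 0.2]
gripper_width: 0.021
```

```bash
python3 - <<'E'
from h import *
s=state();print(s['tool_pos'],s['wrist_force'],s['q'])
p,_=snapshot("wrist");cv2.imwrite("pics/w5.png",p[60:330,120:560])
E
```

```text
[0.49637328 0.01827894 0.07867542] [-0.50886536  0.35197713  0.19245879] [ 7.35993461e-01  2.91497337e+01  1.14854938e+02  4.87568396e-04
  3.59949012e+01 -8.66866751e+01]
```

View pics/w5.png

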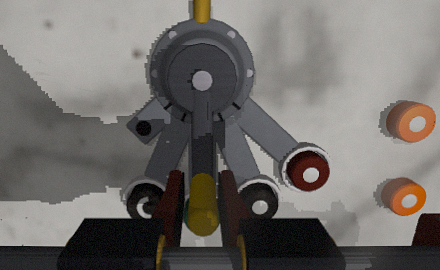

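The lever is in the second notch, centred over the green specimen with the forces near zero. Third notch, with a rest.

Call:
{"op": "drive_tool", "data": {
  "slide": [
    [0,7,0],
    [-1,7,0],
    [-1,7,0],
    [-2,6,0],
    [0,0,0]
  ],
  "roll": [0.105,0.105,0.105,0.104,0]
}}

```text
t: 7.22
tool_pos: [0.4922, 0.0455, 0.0786]
orientation: [180.0, -0.0, -158.6]
wrist_force: [-0.7, -0.5, -0.1]
gripper_width: 0.0211
```

Call:
{"op": "drive_tool", "data": {
  "slide": [
    [0,0,0],
    [0,0,0],
    [0,0,0],
    [0,0,0],
    [0,0,0]
  ],
  "roll": [0,0,0,0,0]
}}

```text
t: 7.85
tool_pos: [0.4924, 0.0453, 0.0787]
orientation: [180.0, -0.0, -158.6]
wrist_force: [0.4, -0.2, -0.3]
gripper_width: 0.0212
```

```bash
python3 - <<'E'
from h import *
p,_=snapshot("wrist");cv2.imwrite("pics/w6.png",p[60:330,120:560])
E
```

```text
(no output)
```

View pics/w6.png

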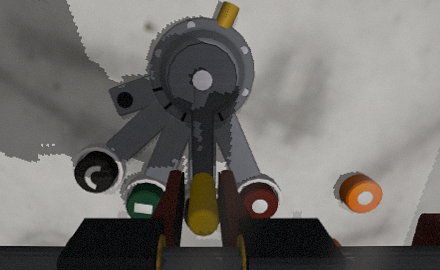

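The lever is in the third notch, with the green specimen to its left and the red one to its right. Last click, then a rest.

Call:
{"op": "drive_tool", "data": {
  "slide": [
    [-3,7,0],
    [-3,6,0],
    [-4,5,0],
    [-5,5,0],
    [0,0,0]
  ],
  "roll": [0.105,0.105,0.105,0.104,0]
}}

```text
t: 8.52
tool_pos: [0.4771, 0.0685, 0.0787]
orientation: [180.0, -0.0, -134.6]
wrist_force: [0.6, 0.5, -0.2]
gripper_width: 0.0212
```

Call:
{"op": "drive_tool", "data": {
  "slide": [
    [0,0,0],
    [0,0,0],
    [0,0,0],
    [0,0,0],
    [0,0,0]
  ],
  "roll": [0,0,0,0,0]
}}

```text
t: 9.15
tool_pos: [0.4774, 0.0683, 0.0787]
orientation: [-180.0, 0.0, -134.6]
wrist_force: [0.8, -1.3, 0.6]
gripper_width: 0.0212
```

Call:
{"op": "drive_tool", "data": {
  "slide": [
    [0,0,0],
    [0,0,0],
    [0,0,0],
    [0,0,0],
    [0,0,0]
  ],
  "roll": [0,0,0,0,0],
  "claw": 0.0
}}

```text
t: 9.78
tool_pos: [0.4774, 0.0683, 0.0787]
orientation: [-180.0, -0.0, -134.6]
wrist_force: [0.0, -0.2, -0.5]
gripper_width: 0.0438
```

Call:
{"op": "drive_tool", "data": {
  "slide": [
    [0,0,20],
    [0,0,30],
    [0,0,40],
    [0,0,40],
    [0,0,0]
  ],
  "roll": [0,0,0,0,0]
}}

```text
t: 10.4
tool_pos: [0.4792, 0.0685, 0.2114]
orientation: [-179.8, 0.3, -134.5]
wrist_force: [0.4, 0.5, -1.4]
gripper_width: 0.0441
```

Call:
{"op": "drive_tool", "data": {
  "slide": [
    [0,-40,10],
    [0,-50,10],
    [0,-50,0],
    [0,-50,0],
    [0,-30,0]
  ],
  "roll": [0,0,0,0,0]
}}

```text
t: 11.02
tool_pos: [0.4827, -0.126, 0.2258]
orientation: [-178.4, -2.4, -136.8]
wrist_force: [0.8, -0.5, 0.4]
gripper_width: 0.0435
```

```bash
python3 - <<'E'
from h import *
s=state();print(s['t'],s['tool_pos'],s['wrist_force'])
p,_=snapshot("top");p2,_=snapshot("scene")
cv2.imwrite("pics/f.png",np.hstack([cv2.resize(q,None,fx=3,fy=3) for q in(p[180:310,250:380],p2[155:285,260:390])]))
E
```

```text
11.025 [ 0.48267259 -0.12600094  0.22581716] [ 0.84224272 -0.51682824  0.40838169]
```

View pics/f.png

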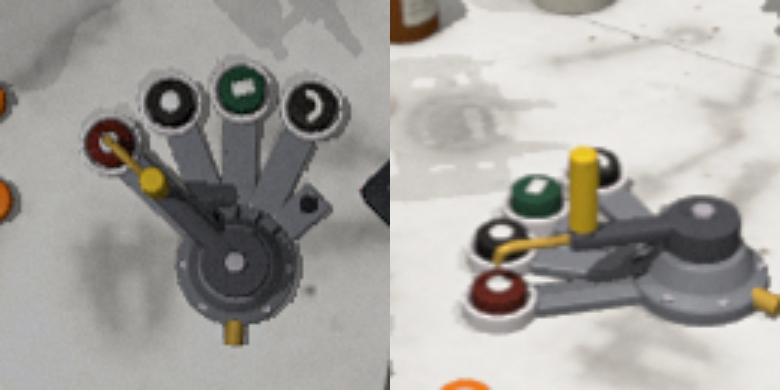

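The nozzle outlet is over the red specimen, at about (107,140) in the left crop. All four specimens are in their pockets and the gripper is clear. I'll let the arm settle, then hand in.

Call:
{"op": "drive_tool", "data": {
  "slide": [
    [0,0,0],
    [0,0,0],
    [0,0,0],
    [0,0,0],
    [0,0,0]
  ],
  "roll": [0,0,0,0,0]
}}

```text
t: 11.75
tool_pos: [0.4833, -0.1246, 0.227]
orientation: [-178.4, -2.3, -136.7]
wrist_force: [-0.7, 0.5, -0.1]
gripper_width: 0.0437
```

```bash
python3 -c "
from cell import *
s=state();print(s['t'],s['qd'].round(2),s['wrist_force'].round(1));print(hand_in())"
```

```text
11.75 [-0.17  0.09  0.04  0.01  0.06  0.01] [-0.7  0.5 -0.1]
the job is handed in; nothing more can be done
None
```

The nozzle now stands over the red specimen, which was in the fourth pocket from the right, and I handed the job in at 11.75 s of the 38 s allowed.

I held the yellow post loosely between the jaws (about 21 mm open) and clicked the lever round four notches, pausing about 0.6–0.75 s in each. Then I opened the jaws, lifted clear and moved away.

**Checks:**
- Wrist pictures in the first three notches showed the lever centred each time, and the wrist force readings stayed under about 2 N.
- The final top and scene pictures show the nozzle over the red specimen, all four specimens in their pockets and the gripper clear.
- **Disagreement:** the wrist camera put the post about 2 mm further left than the top and scene cameras. I shifted the path by that amount.
- **Tilt on the retreat:** the tool ended tilted by about 2°, which touched nothing.

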